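Tag the softest shock mount

ROBOT

A 6-joint arm with a two-finger parallel gripper is mounted at the origin on the work surface. World frame = base frame: x ahead of the robot, y to its left, z up, the work surface at z = 0. Lengths are in m, angles in rad, forces in N, time in s.
With the tool pointing down it reaches from about 0.35 to 0.8 m from the base axis. Payload 7.3 kg.
Tool frame: the origin (TCP) lies midway between the tips of the shut fingers; the grasp point (between the pads) lies 19 mm behind it; z points along the fingers, y is the line along which they close (so a half turn about z gives the same grasp; the last joint's range is limited). The gripper opens to 85 mm and grips with 20 to 120 N. Pads are 22 mm wide; open, the fingers measure 114 mm over their backs; the gripper's body (76 mm by 85 mm) begins 54 mm behind the grasp point. The pads swing forward as they close: fully open they stand 13 mm farther back than shut.
Start: joints at [-1.337, 0.342, 1.524, -0, 1.275, -0.146], TCP at [0.195, -0.488, 0.231] pointing down, gripper open.
Joint ranges: [-2.53, 2.53], [-0.77, 2.02], [0.04, 2.7], [-1, 4.14], [0.28, 2.66], [-3.11, 3.11]. Speed limits (rad/s): [2.57, 2.57, 3.14, 3.14, 3.14, 3.14].

INTERFACE

Orientations are given as a rotation vector (axis times angle).
In Python, from plant import sensors, eyes, ticket, find_in, pinpoint gives the robot as it stands.
- The arm moves only by the tool send_rows, never from a script. Its argument "moves" is a list of rows, each an object with "gripper": the finger opening in mm, from 0 to 85.4; "slide": the shift along the tool's x, y, z scaled (see below), a list of three; "yaw": the turn about the tool's z scaled (see below). A call has 1 to 8 rows; each row is the pose to reach, as a shift and turn from the pose commanded when the call began, along the tool's axes at that moment; what a row does not reach only later rows make up. The controller multiplies each number of a shift by 100 cm and each number of a turn by pi/2 rad. A row lasts 1/10 s, in which the tool goes at most 50 mm and 8.59 degrees, less where a joint would pass 70% of its speed; a pose out of reach is approached as far as the arm can. A call with a number of a shift or a turn outside -1 to 1 is refused whole. A call with a gripper value outside its range is refused whole. The fingers move at their own pace and stop on an object; "grip_force" is the grip in N (left out, the last holds). Time passes only in rows, so rows that repeat a pose let the fingers close. It gives the time, the measured TCP pose, the force, the opening and the grip force at its end, in the units of the state.
- sensors.observe(): the state, without advancing time (a new reading comes with each control period).
- eyes.get_image(name): name is "side" or "top" or "wrist"; returns the picture (384x512x3 uint8, red, green, blue); there is no depth.
- eyes.calibration(name): a dict with "fx", "fy", "cx", "cy" (pixels), "distortion" ([k1, k2, p1, p2, k3] as OpenCV has them; the pictures are not rectified), "eye" and "attitude" of the camera in the world. Camera axes: x right, y up, looking along -z (the intrinsics and any distortion apply to the point x, -y, -z); pixel columns grow to the right and rows downward; lengths in m; the calibration is good to about 2 mm. A picture is of the moment at which its call begins: read the wrist's pose just before it. calibration takes no time and is no camera call; for the wrist camera it gives the pose at the moment of the call.
- ticket.close_job(): hands the job in; it is judged then, once.
Trained networks look in the newest picture that a camera, given by its name, has taken for a name from the list of things; names that differ only in an ending like _2 or _b are one class to them, and where a whole thing is asked for, a point or a joint stands for the part that bears it (a point fixed in the world has none). Each returns a list of dicts, best first, with "score" (0 to 1); they miss things now and then, are a little off and sometimes report something else, mostly with a low value. They report only what shows in the picture. A call takes as long as a camera call.
- find_in(label, camera): "xyz" ([x, y, z] in m, in the coordinates of the camera as it stood for that picture, good to about 4 mm: the middle of the surface that is visible of it).
- pinpoint(label, camera): "xyz" ([x, y, z] in m, in the coordinates of the camera as it stood for that picture, good to about 4 mm: a listed point, or the origin of a listed thing).
The state is a dict: "clock": time; "joint_positions": joint angles; "dq": joint speeds; "tau": joint torques, N m; "eef_pos": TCP position; "tool_rot": TCP orientation; "wrist_force": force on the tool from outside, world axes, zero at the start; "wrist_torque": the same for the moment, N m; "width": finger opening in m; "grip_force": force on a finger pad.
Only numpy, scipy, OpenCV 4.12 (cv2) and the standard library are available. Lean on these libraries where they do the work, as an engineer would, in place of code of your own. Each camera call takes 0.05 s, during which the arm holds its last target. There are 200 camera calls.

TASK

Three shock mounts on the test bed look alike, but their springs differ: starting with the pad next to the grey junction box and working along the row, gently press each pad down at least 5 mm with the fingertips and let it spring back, to feel which is the softest. Then push the tag in front of the softest pad fully down and leave the other two tags up. Only touch and press: do not grip or pull up anything, and leave the loose things lying about where they are.

Things in the scene. Friction and masses are not known exactly. Their poses are not given: they have to be found in the camera images.
- bed: Fixed flat steel bed plate, 230 x 520 x 15 mm, lying on the bench; origin at the centre of its underside, z up, y along its length (along the row of mounts). The mounts stand in one row along y with 110 mm between neighbours.
- box_center (a point): Centre of the grey junction box (100 x 60 x 65 mm tall, fixed) that stands at one end of the bed, in line with the pads. It may be at either end; a flat dark clamp bar lies at the other end. The nearest pad is about 105 mm from this point, the others about 215 and 325 mm.
- mount_1: The mount at the robot's left of the row, one of three fixed on the bed that look alike: foot plate 135 x 70 x 6 mm, spring cup 52 mm across and 26 mm high under the pad, black tag guide block 26 x 44 x 20 mm. Origin on the pad's axis, under the foot plate (15 mm above the bench); z up; the tag is 75 mm from the pad's axis towards -x (the robot's side). Which mount has which spring changes each run.
- pad_1_top (a point): Centre of the top face of this mount's spring pad: a horizontal rubber-topped steel disc 44 mm in diameter on a visible coil spring, top 67 mm above the bench when at rest. The point moves with the pad.
- pad_1 (a joint): Depth of this pad in m: 0 to 0.001 at rest (it sinks a little by its own 40 g), grows as it is pressed straight down, stop at 0.012; springs back when let go. It can be pulled up 0.006, which is not wanted. The force grows in proportion to depth, almost no preload; one pad takes roughly 0.4, one 0.9 and one 1.8 N per mm; which is which changes each run.
- tag_1_top (a point): Centre of the top of this mount's tag: an upright aluminium plate 28 mm wide with a flanged top 30 mm (along y) x 14 mm (along x) x 5 mm thick, sticking up out of the black guide block, top about 61 mm above the bench when up and 45 mm when fully down. The point moves with the tag.
- tag_1 (a joint): How far this tag is pushed down, in m: 0 to 0.003 at the start (up), 0.016 is fully down on its stop. It slides with about 2.5 N of friction and stays where it is left (it could be pulled up 0.008, which is not wanted).
- mount_2: The mount in the middle of the row, one of three fixed on the bed that look alike: foot plate 135 x 70 x 6 mm, spring cup 52 mm across and 26 mm high under the pad, black tag guide block 26 x 44 x 20 mm. Origin on the pad's axis, under the foot plate (15 mm above the bench); z up; the tag is 75 mm from the pad's axis towards -x (the robot's side). Which mount has which spring changes each run.
- pad_2_top (a point): Centre of the top face of this mount's spring pad: a horizontal rubber-topped steel disc 44 mm in diameter on a visible coil spring, top 67 mm above the bench when at rest. The point moves with the pad.
- pad_2 (a joint): Depth of this pad in m: 0 to 0.001 at rest (it sinks a little by its own 40 g), grows as it is pressed straight down, stop at 0.012; springs back when let go. It can be pulled up 0.006, which is not wanted. The force grows in proportion to depth, almost no preload; one pad takes roughly 0.4, one 0.9 and one 1.8 N per mm; which is which changes each run.
- tag_2_top (a point): Centre of the top of this mount's tag: an upright aluminium plate 28 mm wide with a flanged top 30 mm (along y) x 14 mm (along x) x 5 mm thick, sticking up out of the black guide block, top about 61 mm above the bench when up and 45 mm when fully down. The point moves with the tag.
- tag_2 (a joint): How far this tag is pushed down, in m: 0 to 0.003 at the start (up), 0.016 is fully down on its stop. It slides with about 2.5 N of friction and stays where it is left (it could be pulled up 0.008, which is not wanted).
- mount_3: The mount at the robot's right of the row, one of three fixed on the bed that look alike: foot plate 135 x 70 x 6 mm, spring cup 52 mm across and 26 mm high under the pad, black tag guide block 26 x 44 x 20 mm. Origin on the pad's axis, under the foot plate (15 mm above the bench); z up; the tag is 75 mm from the pad's axis towards -x (the robot's side). Which mount has which spring changes each run.
- pad_3_top (a point): Centre of the top face of this mount's spring pad: a horizontal rubber-topped steel disc 44 mm in diameter on a visible coil spring, top 67 mm above the bench when at rest. The point moves with the pad.
- pad_3 (a joint): Depth of this pad in m: 0 to 0.001 at rest (it sinks a little by its own 40 g), grows as it is pressed straight down, stop at 0.012; springs back when let go. It can be pulled up 0.006, which is not wanted. The force grows in proportion to depth, almost no preload; one pad takes roughly 0.4, one 0.9 and one 1.8 N per mm; which is which changes each run.
- tag_3_top (a point): Centre of the top of this mount's tag: an upright aluminium plate 28 mm wide with a flanged top 30 mm (along y) x 14 mm (along x) x 5 mm thick, sticking up out of the black guide block, top about 61 mm above the bench when up and 45 mm when fully down. The point moves with the tag.
- tag_3 (a joint): How far this tag is pushed down, in m: 0 to 0.003 at the start (up), 0.016 is fully down on its stop. It slides with about 2.5 N of friction and stays where it is left (it could be pulled up 0.008, which is not wanted).
- bushing_center (a point): Centre of a loose brass bushing, 26 mm across and 22 mm high, standing on the bed behind the mounts. Bystander.
- specimen_center (a point): Centre of a loose necked steel test specimen, 22 mm across and 50 mm high, standing on the bed behind the mounts. Bystander.
- screwdriver_grip (a point): Middle of the handle of a loose screwdriver, 180 mm long, orange handle, lying on the bench on the robot's side of the bed. Bystander.
- mouse_center (a point): Middle of a loose black computer mouse, 100 x 58 x 30 mm, on the bench on the robot's side of the bed. Bystander.

How it is judged:
On the way, in this order (a step that is already met when the one before it is completed fails the run):
1. the pad next to the junction box is pressed down by more than 4 mm, the other two being up (((horizontal distance between pad_1_top and box_center between 0 and 0.16 m and value of joint pad_1 above 0.004 m and value of joint each of pad_2, pad_3 below 0.002 m) or (horizontal distance between pad_2_top and box_center between 0 and 0.16 m and value of joint pad_2 above 0.004 m and value of joint each of pad_1, pad_3 below 0.002 m) or (horizontal distance between pad_3_top and box_center between 0 and 0.16 m and value of joint pad_3 above 0.004 m and value of joint each of pad_1, pad_2 below 0.002 m))), for 0.1 s.
2. the middle pad is pressed down by more than 4 mm, the other two being up (((horizontal distance between pad_1_top and box_center between 0.16 and 0.27 m and value of joint pad_1 above 0.004 m and value of joint each of pad_2, pad_3 below 0.002 m) or (horizontal distance between pad_2_top and box_center between 0.16 and 0.27 m and value of joint pad_2 above 0.004 m and value of joint each of pad_1, pad_3 below 0.002 m) or (horizontal distance between pad_3_top and box_center between 0.16 and 0.27 m and value of joint pad_3 above 0.004 m and value of joint each of pad_1, pad_2 below 0.002 m))), for 0.1 s.
3. the far pad is pressed down by more than 4 mm, the other two being up (((horizontal distance between pad_1_top and box_center between 0.27 and 9 m and value of joint pad_1 above 0.004 m and value of joint each of pad_2, pad_3 below 0.002 m) or (horizontal distance between pad_2_top and box_center between 0.27 and 9 m and value of joint pad_2 above 0.004 m and value of joint each of pad_1, pad_3 below 0.002 m) or (horizontal distance between pad_3_top and box_center between 0.27 and 9 m and value of joint pad_3 above 0.004 m and value of joint each of pad_1, pad_2 below 0.002 m))), for 0.1 s.
4. the softest mount's tag is down (more than 13.5 mm of its 16), the other tags up, all pads up (at rest the softest pad sinks 1 mm by its own weight, the others less than 0.5 mm) (((value of joint tag_1 above 0.0135 m and value of joint pad_1 above 0.0007 m and value of joint each of tag_2, tag_3 below 0.006 m and value of joint each of pad_2, pad_3 below 0.0007 m) or (value of joint tag_2 above 0.0135 m and value of joint pad_2 above 0.0007 m and value of joint each of tag_1, tag_3 below 0.006 m and value of joint each of pad_1, pad_3 below 0.0007 m) or (value of joint tag_3 above 0.0135 m and value of joint pad_3 above 0.0007 m and value of joint each of tag_1, tag_2 below 0.006 m and value of joint each of pad_1, pad_2 below 0.0007 m)) and value of joint each of pad_1, pad_2, pad_3 below 0.002 m), for 0.2 s.
At the end, for the whole second after the job is handed in: The softest mount's tag is down (more than 13.5 mm of its 16 mm), the other two tags are up (less than 6 mm down), all three pads have sprung back (within 2 mm of rest), and the four loose things are within 15 mm of where they were (all of step 4 and value of joint each of pad_1, pad_2, pad_3, tag_1, tag_2, tag_3 above -0.003 m and distance of each of bushing_center, specimen_center, screwdriver_grip, mouse_center from where it was at the start of the episode below 0.015 m); the robot touches nothing.
It fails at once if a tag other than the softest mount's is pushed down ((value of joint tag_1 above 0.007 m and value of joint pad_1 between -0.001 and 0.0007 m) or (value of joint tag_2 above 0.007 m and value of joint pad_2 between -0.001 and 0.0007 m) or (value of joint tag_3 above 0.007 m and value of joint pad_3 between -0.001 and 0.0007 m)).
It fails at once if a pad or tag is pulled up instead of pressed (value of joint any of pad_1, pad_2, pad_3, tag_1, tag_2, tag_3 below -0.003 m).
It fails at once if the fingers press a mount with more than 45 N (contact force between any of mount_1, mount_2, mount_3 and the fingers above 45 N).
It fails at once if a loose bystander (bushing, specimen, screwdriver, mouse) is moved more than 15 mm or lifted (distance of any of bushing_center, specimen_center, screwdriver_grip, mouse_center from where it was at the start of the episode above 0.015 m).
It also fails if it takes over 51 s, if anything falls off the work surface, if the arm or the gripper's body presses on something with over 40 N, if the wrist force passes 120 N, or if a joint passes its speed limit or range.

## Working session

There is one attempt and no reset: what is moved stays moved. The work goes in short steps, Python scripts to look and compute and a tool call to move; the robot and the scene stay as the last step left them, time stands still between calls to the robot, and variables do not carry over. Pictures are saved under pics/ and viewed, at most 10 in all, crops included, and the job is handed in when it is done.

Besides the shell and the picture viewer there is one more tool, called after "Request:" by a JSON object that holds its "op" and its "data". send_rows: Moves the arm, as the interface text tells. Its arguments: {"type":"object","properties":{"moves":{"type":"array","items":{"type":"object","properties":{"gripper":{"type":"number"},"slide":{"type":"array","items":{"type":"number","minimum":-1,"maximum":1}},"yaw":{"type":"number","minimum":-1,"maximum":1}}}},"grip_force":{"type":"number"}},"required":["moves"]}

```bash
mkdir -p pics
cat > h.py <<'E'
import numpy as np, cv2
from plant import sensors, eyes, ticket, find_in, pinpoint
from scipy.spatial.transform import Rotation as R
def rot(a):
    a=np.array(a,float)
    if a.shape==(3,3): return a
    return R.from_rotvec(a).as_matrix() if a.size==3 else R.from_quat(a).as_matrix()
def pts(label,cam,cal,n=4,f=pinpoint):
    return [(round(d["score"],2),np.round(np.array(cal["eye"])+rot(cal["attitude"])@np.array(d["xyz"]),4).tolist()) for d in f(label,cam)[:n]]
E
python3 - <<'E'
from h import *
s=sensors.observe(); print({k:np.round(v,4).tolist() for k,v in s.items()})
ims=[]
for c in("top","side"):
    cal=eyes.calibration(c); im=eyes.get_image(c); print(c,cal)
    ims.append(im[:,:,::-1])
    for l in("box_center","pad_1_top","tag_1_top","bed"):
        print(l,pts(l,c,cal))
cv2.imwrite("pics/a.png",cv2.resize(np.hstack(ims),(800,300)))
cv2.imwrite("pics/top.png",cv2.resize(ims[0],(800,600)))
E
```

```text
{'clock': 0.0, 'joint_positions': [-1.337, 0.3428, 1.525, -0.0, 1.2754, -0.146], 'dq': [-0.0013, -0.0001, 0.0009, 0.0018, -0.0016, -0.0003], 'tau': [0.0002, -43.3674, -24.6011, -0.0002, 0.0078, -0.0], 'eef_pos': [0.1945, -0.4872, 0.2306], 'tool_rot': [-3.0835, -0.5926, 0.0001], 'wrist_force': [0.3445, -0.0542, -0.6018], 'wrist_torque': [-0.0254, -0.0048, -0.0433], 'grip_force': 0.0, 'width': 0.0852}
top {'fx': 432.32067822733364, 'fy': 432.32067822733364, 'cx': 258.5244260432945, 'cy': 197.92330456333266, 'distortion': array([-0.10366281,  0.        ,  0.        ,  0.        ,  0.        ]), 'eye': array([ 0.4156273 , -0.01070785,  0.92166127]), 'attitude': array([ 0.12212452, -0.11908645, -1.58595975])}
box_center [(0.79, [0.5721, 0.134, 0.0519])]
pad_1_top [(0.64, [0.5716, 0.0316, 0.0703])]
tag_1_top [(0.5, [0.499, 0.0223, 0.0623])]
bed [(0.66, [0.6496, -0.0194, 0.0276]), (0.57, [0.5706, 0.1325, 0.0516]), (0.18, [0.5007, 0.0241, 0.0604])]
side {'fx': 482.6067584980839, 'fy': 482.6067584980839, 'cx': 253.97131984405877, 'cy': 199.33278432627418, 'distortion': array([-0.01081137,  0.        ,  0.        ,  0.        ,  0.        ]), 'eye': array([ 0.44532467, -0.62119833,  0.67189289]), 'attitude': array([ 0.82549707, -0.04961129, -0.14211048])}
box_center [(0.93, [0.5697, 0.1348, 0.0462])]
pad_1_top [(0.81, [0.5757, 0.0287, 0.066]), (0.23, [0.562, -0.082, 0.0019])]
tag_1_top [(0.68, [0.4971, 0.0229, 0.0624])]
bed [(0.65, [0.5613, -0.0823, 0.0013]), (0.2, [0.3751, -0.0337, 0.0131])]
```

View pics/top.png

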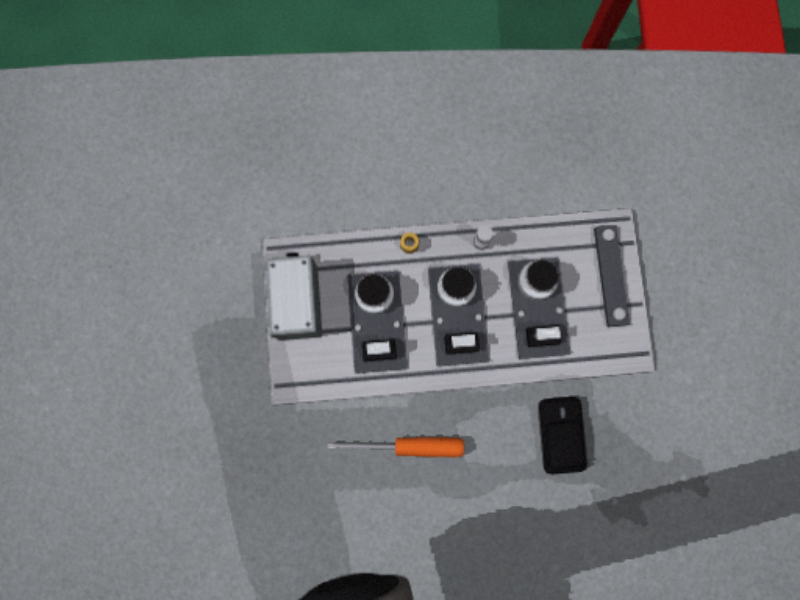

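Run:
```python
from h import *
for c in("top","side"):
    cal=eyes.calibration(c); im=eyes.get_image(c)
    for l in("pad_1_top","pad_2_top","pad_3_top","tag_2_top","tag_3_top","mount_1","mount_2","mount_3","bushing_center","specimen_center","screwdriver_grip","mouse_center"):
        print(c,l,pts(l,c,cal,3))
```

```text
top pad_1_top [(0.81, [0.5732, 0.033, 0.0699])]
top pad_2_top []
top pad_3_top [(0.81, [0.5889, -0.1917, 0.0695])]
top tag_2_top [(0.62, [0.5074, -0.0825, 0.0565])]
top tag_3_top [(0.63, [0.3723, -0.0319, 0.0111]), (0.6, [0.5203, -0.1961, 0.0631])]
top mount_1 [(0.97, [0.5901, -0.1922, 0.016]), (0.85, [0.5845, -0.0788, 0.0182]), (0.69, [0.5755, 0.0289, 0.0173])]
top mount_2 [(0.97, [0.5901, -0.1922, 0.016]), (0.85, [0.5845, -0.0788, 0.0182]), (0.69, [0.5755, 0.0289, 0.0173])]
top mount_3 [(0.97, [0.5901, -0.1922, 0.016]), (0.85, [0.5845, -0.0788, 0.0182]), (0.69, [0.5755, 0.0289, 0.0173])]
top bushing_center [(0.62, [0.5, 0.0246, 0.0628]), (0.47, [0.6494, -0.018, 0.0249])]
top specimen_center [(0.69, [0.6472, -0.1131, 0.0448])]
top screwdriver_grip [(0.63, [0.3729, -0.0322, 0.015])]
top mouse_center [(0.7, [0.3811, -0.2229, 0.015]), (0.48, [0.3735, -0.0324, 0.0141])]
side pad_1_top [(0.52, [0.5759, 0.0279, 0.0658])]
side pad_2_top [(0.78, [0.5801, -0.0777, 0.0675])]
side pad_3_top [(0.66, [0.5911, -0.1903, 0.0637]), (0.45, [0.3782, -0.2177, 0.0135])]
side tag_2_top [(0.59, [0.5069, -0.0837, 0.0597]), (0.51, [0.645, -0.1165, 0.0406])]
side tag_3_top [(0.46, [0.5191, -0.1969, 0.0598])]
side mount_1 [(0.85, [0.5778, -0.08, 0.0165]), (0.68, [0.5727, 0.0257, 0.0117]), (0.68, [0.5931, -0.1921, 0.0152])]
side mount_2 [(0.85, [0.5778, -0.08, 0.0165]), (0.68, [0.5727, 0.0257, 0.0117]), (0.68, [0.5931, -0.1921, 0.0152])]
side mount_3 [(0.85, [0.5778, -0.08, 0.0165]), (0.68, [0.5727, 0.0257, 0.0117]), (0.68, [0.5931, -0.1921, 0.0152])]
side bushing_center [(0.71, [0.6476, -0.0207, 0.025]), (0.46, [0.5819, -0.0795, 0.0154])]
side specimen_center [(0.68, [0.6453, -0.1181, 0.0402]), (0.2, [0.5866, -0.189, 0.0653])]
side screwdriver_grip [(0.62, [0.3744, -0.0341, 0.0116])]
side mouse_center [(0.9, [0.382, -0.2196, 0.018]), (0.43, [0.5744, 0.0292, 0.064])]
```

View pics/a.png

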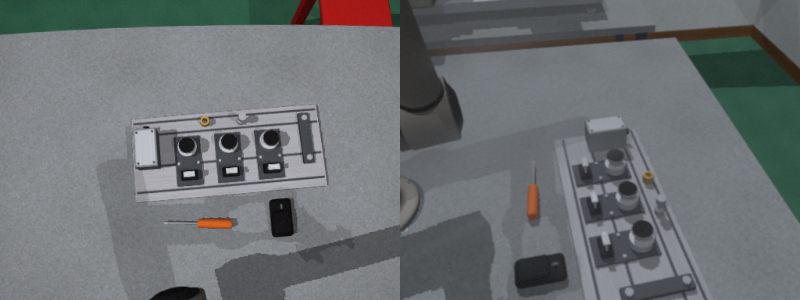

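The top view has the box at the left end (290,295), with the pads at (374,291), (457,284) and (541,277), and the tags in front of each. So the order is mount 1, 2, 3. The loose parts are clear of the path.

Request:
{"op": "send_rows", "data": {"moves": [{"slide": [0.04, -0.025, 0], "yaw": 0.06, "gripper": 0}, {"slide": [0.08, -0.05, 0], "yaw": 0.12, "gripper": 0}, {"slide": [0.12, -0.075, 0], "yaw": 0.196, "gripper": 0}, {"slide": [0.16, -0.1, 0], "yaw": 0.196, "gripper": 0}, {"slide": [0.2, -0.125, 0.01], "yaw": 0.196, "gripper": 0}, {"slide": [0.24, -0.15, 0.02], "yaw": 0.196, "gripper": 0}, {"slide": [0.28, -0.175, 0.03], "yaw": 0.196, "gripper": 0}, {"slide": [0.32, -0.2, 0.04], "yaw": 0.196, "gripper": 0}], "grip_force": 20}}

```text
clock: 2.6
eef_pos: [0.4187, -0.1816, 0.1913]
tool_rot: [3.139, 0.113, 0.001]
wrist_force: [-0.1, -0.1, -0.1]
width: 0.0002
grip_force: 0.0
```

Request:
{"op": "send_rows", "data": {"moves": [{"slide": [0.034, -0.04, 0.01], "yaw": 0, "gripper": 0}, {"slide": [0.068, -0.08, 0.03], "yaw": 0, "gripper": 0}, {"slide": [0.102, -0.12, 0.05], "yaw": 0, "gripper": 0}, {"slide": [0.136, -0.16, 0.07], "yaw": 0, "gripper": 0}, {"slide": [0.17, -0.2, 0.09], "yaw": 0, "gripper": 0}, {"slide": [0.17, -0.2, 0.106], "yaw": 0, "gripper": 0}, {"slide": [0.17, -0.2, 0.106], "yaw": 0, "gripper": 0}]}}

```text
clock: 3.3
eef_pos: [0.5723, 0.0316, 0.0816]
tool_rot: [-3.138, -0.119, 0.008]
wrist_force: [-1.4, -0.2, 0.2]
width: 0.0
grip_force: 0.0
```

Run:
```python
from h import *
s=sensors.observe(); print(s["clock"],s["eef_pos"],s["tool_rot"],s["wrist_force"])
c="side";eyes.get_image(c);im=eyes.get_image(c)
im2=eyes.get_image("wrist")
cv2.imwrite("pics/b.png",cv2.resize(np.hstack([im,im2])[:,:,::-1],(800,300)))
```

```text
3.3 [0.57233728 0.03159012 0.08162189] [-3.13823491 -0.11885081  0.00797391] [-1.37716929 -0.17711446  0.19326628]
```

View pics/b.png

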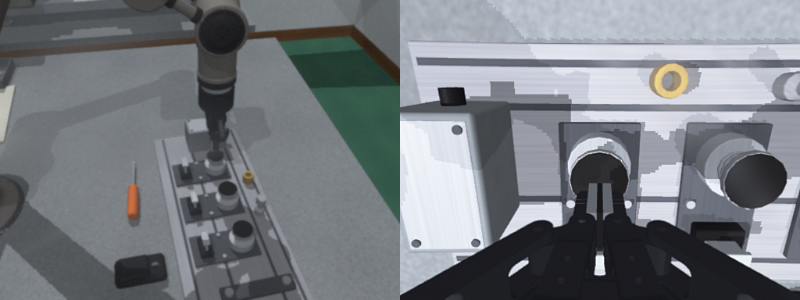

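The side and wrist views show the shut fingertips over the middle of pad 1 (wrist view, about (598,185)). Pressing now.

Request:
{"op": "send_rows", "data": {"moves": [{"slide": [0, 0, 0.006]}, {"slide": [0, 0, 0.012]}, {"slide": [0, 0, 0.018]}, {"slide": [0, 0, 0.022]}, {"slide": [0, 0, 0.026]}, {"slide": [0, 0, 0.026]}, {"slide": [0, 0, 0.026]}, {"slide": [0, 0, 0.026]}]}}

```text
invalid input at $.moves[0]: expected keys gripper, slide, yaw
```

Request:
{"op": "send_rows", "data": {"moves": [{"slide": [0, 0, 0.006], "yaw": 0, "gripper": 0}, {"slide": [0, 0, 0.012], "yaw": 0, "gripper": 0}, {"slide": [0, 0, 0.018], "yaw": 0, "gripper": 0}, {"slide": [0, 0, 0.022], "yaw": 0, "gripper": 0}, {"slide": [0, 0, 0.026], "yaw": 0, "gripper": 0}, {"slide": [0, 0, 0.026], "yaw": 0, "gripper": 0}, {"slide": [0, 0, 0.026], "yaw": 0, "gripper": 0}, {"slide": [0, 0, 0.026], "yaw": 0, "gripper": 0}]}}

```text
clock: 4.25
eef_pos: [0.573, 0.0284, 0.0595]
tool_rot: [3.139, 0.113, 0.0]
wrist_force: [0.5, -1.7, 2.5]
width: 0.0001
grip_force: 1.3
```

Request:
{"op": "send_rows", "data": {"moves": [{"slide": [0, 0, 0.002], "yaw": 0, "gripper": 0}, {"slide": [0, 0, 0.002], "yaw": 0, "gripper": 0}, {"slide": [0, 0, 0.002], "yaw": 0, "gripper": 0}, {"slide": [0, 0, 0.002], "yaw": 0, "gripper": 0}]}}

```text
clock: 4.65
eef_pos: [0.5731, 0.0285, 0.0574]
tool_rot: [3.139, 0.113, 0.001]
wrist_force: [0.1, -0.8, 3.8]
width: 0.0001
grip_force: 1.7
```

Run:
```python
from h import *
for i in range(4):
    s=sensors.observe(); print(s["clock"],s["eef_pos"],s["wrist_force"]); im=eyes.get_image("side")
cv2.imwrite("pics/c.png",cv2.resize(im[130:330,180:360,::-1],(720,600) if 0 else (540,600)))
```

```text
4.65 [0.573082   0.02846014 0.05742284] [ 0.130386   -0.75044807  3.8014176 ]
4.7 [0.57307011 0.02845645 0.05741932] [-0.9712846  -1.51252257  3.43466995]
4.75 [0.57310719 0.02846205 0.05739575] [-0.17905653 -1.7976388   3.0637984 ]
4.8 [0.57305335 0.02847053 0.05736618] [-0.55867172 -2.05590626  3.10868556]
```

Request:
{"op": "send_rows", "data": {"moves": [{"slide": [0, 0, -0.015], "yaw": 0, "gripper": 0}, {"slide": [0, 0, -0.032], "yaw": 0, "gripper": 0}, {"slide": [0, 0.036, -0.032], "yaw": 0, "gripper": 0}, {"slide": [0.001, 0.072, -0.032], "yaw": 0, "gripper": 0}, {"slide": [0.002, 0.109, -0.032], "yaw": 0, "gripper": 0}, {"slide": [0.002, 0.109, -0.02], "yaw": 0, "gripper": 0}, {"slide": [0.002, 0.109, -0.02], "yaw": 0, "gripper": 0}, {"slide": [0.002, 0.109, -0.02], "yaw": 0, "gripper": 0}]}}

```text
clock: 5.65
eef_pos: [0.5821, -0.079, 0.0765]
tool_rot: [-3.139, -0.114, 0.003]
wrist_force: [-0.9, 0.2, -0.4]
width: 0.0002
grip_force: 0.0
```

Request:
{"op": "send_rows", "data": {"moves": [{"slide": [0, 0, 0.006], "yaw": 0, "gripper": 0}, {"slide": [0, 0, 0.01], "yaw": 0, "gripper": 0}, {"slide": [0, 0, 0.014], "yaw": 0, "gripper": 0}, {"slide": [0, 0, 0.018], "yaw": 0, "gripper": 0}, {"slide": [0, 0, 0.018], "yaw": 0, "gripper": 0}, {"slide": [0, 0, 0.018], "yaw": 0, "gripper": 0}, {"slide": [0, 0, 0.018], "yaw": 0, "gripper": 0}]}}

```text
clock: 6.35
eef_pos: [0.5827, -0.0791, 0.0597]
tool_rot: [-3.139, -0.114, -0.0]
wrist_force: [-1.3, 3.2, 6.5]
width: -0.0
grip_force: 3.1
```

Run:
```python
from h import *
for i in range(4):
    s=sensors.observe(); print(s["clock"],s["eef_pos"],s["wrist_force"]); im=eyes.get_image("side")
cv2.imwrite("pics/d.png",cv2.resize(im[130:330,180:380,::-1],(600,600)))
```

```text
6.35 [ 0.58269291 -0.07912762  0.05972568] [-1.32389772  3.22256689  6.48085146]
6.4 [ 0.58268979 -0.07916268  0.05972654] [-1.78254272  3.95204032  4.80233272]
6.45 [ 0.58273003 -0.07915925  0.05977147] [-1.41836918  3.32745136  6.3238968 ]
6.5 [ 0.58271723 -0.0791303   0.05975414] [-2.22788392  4.61607629  6.17262328]
```

View pics/d.png

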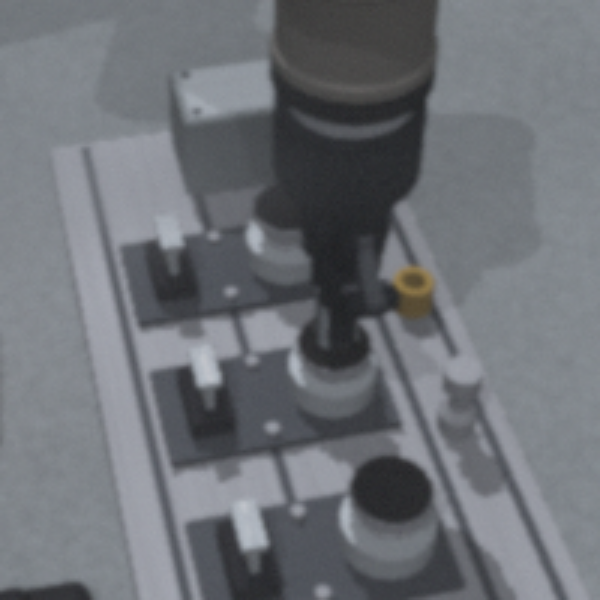

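The view shows pad 2 pressed at (335,345), with pads 1 and 3 up. It takes about 6 N at 7 mm, so it is the medium one. Next is pad 3.

Request:
{"op": "send_rows", "data": {"moves": [{"slide": [0, 0, -0.015], "yaw": 0, "gripper": 0}, {"slide": [0, 0, -0.03], "yaw": 0, "gripper": 0}, {"slide": [0, 0.036, -0.03], "yaw": 0, "gripper": 0}, {"slide": [0, 0.072, -0.03], "yaw": 0, "gripper": 0}, {"slide": [0, 0.111, -0.03], "yaw": 0, "gripper": 0}, {"slide": [0, 0.111, -0.018], "yaw": 0, "gripper": 0}, {"slide": [0, 0.111, -0.018], "yaw": 0, "gripper": 0}, {"slide": [0, 0.111, -0.018], "yaw": 0, "gripper": 0}]}}

```text
clock: 7.35
eef_pos: [0.5902, -0.1897, 0.0766]
tool_rot: [-3.139, -0.114, 0.003]
wrist_force: [-0.1, 0.9, 0.9]
width: 0.0003
grip_force: 0.0
```

Request:
{"op": "send_rows", "data": {"moves": [{"slide": [0, 0, 0.006], "yaw": 0, "gripper": 0}, {"slide": [0, 0, 0.01], "yaw": 0, "gripper": 0}, {"slide": [0, 0, 0.014], "yaw": 0, "gripper": 0}, {"slide": [0, 0, 0.018], "yaw": 0, "gripper": 0}, {"slide": [0, 0, 0.018], "yaw": 0, "gripper": 0}, {"slide": [0, 0, 0.018], "yaw": 0, "gripper": 0}, {"slide": [0, 0, 0.018], "yaw": 0, "gripper": 0}]}}

```text
clock: 8.05
eef_pos: [0.5908, -0.1898, 0.0607]
tool_rot: [-3.139, -0.114, -0.001]
wrist_force: [-4.1, 3.4, 10.1]
width: -0.0003
grip_force: 5.5
```

Run:
```python
from h import *
for i in range(4):
    s=sensors.observe(); print(s["clock"],s["eef_pos"],s["wrist_force"]); im=eyes.get_image("side")
```

```text
8.05 [ 0.59083877 -0.18983629  0.06066362] [-4.07407053  3.43415702 10.10871223]
8.1 [ 0.59082555 -0.18982412  0.06066525] [-3.63958504  4.14475876 11.08143272]
8.15 [ 0.59087454 -0.18983995  0.06069259] [-3.4085517   3.66790132 11.33744599]
8.2 [ 0.59083376 -0.18981491  0.06067667] [-3.2878979   4.08750044 11.14925685]
```

Pad 3 takes about 11 N at 6.3 mm, so it is stiff. Pad 1 is the softest, and I'm moving to tag 1.

Request:
{"op": "send_rows", "data": {"moves": [{"slide": [0, 0, -0.02], "yaw": 0, "gripper": 0}, {"slide": [0, 0, -0.045], "yaw": 0, "gripper": 0}, {"slide": [-0.015, -0.044, -0.045], "yaw": 0, "gripper": 0}, {"slide": [-0.03, -0.088, -0.045], "yaw": 0, "gripper": 0}, {"slide": [-0.045, -0.132, -0.045], "yaw": 0, "gripper": 0}, {"slide": [-0.06, -0.176, -0.045], "yaw": 0, "gripper": 0}, {"slide": [-0.077, -0.219, -0.045], "yaw": 0, "gripper": 0}, {"slide": [-0.077, -0.219, -0.035], "yaw": 0, "gripper": 0}]}}

```text
clock: 9.05
eef_pos: [0.4959, 0.0265, 0.095]
tool_rot: [-3.138, -0.121, 0.0]
wrist_force: [0.7, -0.7, -0.9]
width: -0.0
grip_force: 0.0
```

Request:
{"op": "send_rows", "data": {"moves": [{"slide": [0, 0, 0.01], "yaw": 0, "gripper": 0}, {"slide": [0, 0, 0.022], "yaw": 0, "gripper": 0}, {"slide": [0, 0, 0.022], "yaw": 0, "gripper": 0}]}}

```text
clock: 9.35
eef_pos: [0.4975, 0.0212, 0.0702]
tool_rot: [-3.139, -0.111, 0.005]
wrist_force: [1.0, -0.5, 0.6]
width: 0.0001
grip_force: 0.0
```

Run:
```python
from h import *
im=eyes.get_image("side");im2=eyes.get_image("wrist")
s=sensors.observe(); print(s["clock"],s["eef_pos"],s["wrist_force"])
cal=eyes.calibration("wrist");print(pts("tag_1_top","wrist",cal))
cv2.imwrite("pics/e.png",np.hstack([cv2.resize(im[130:290,140:340,::-1],(400,320)),cv2.resize(im2[:,:,::-1],(400,320))]))
```

```text
9.45 [0.49831435 0.02113408 0.07161349] [-0.02325412 -0.25249355  0.19865016]
[(0.77, [0.5007, 0.0242, 0.0598])]
```

View pics/e.png

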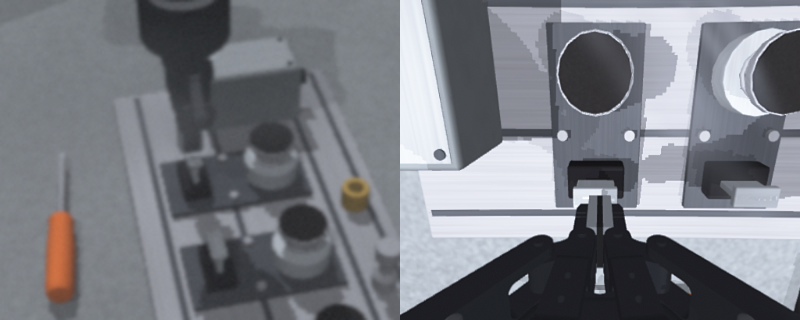

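The fingertips are over tag 1 (wrist view, tag at (595,190), fingers at (600,200)). I'll correct by about 2.5 mm and then press.

Request:
{"op": "send_rows", "data": {"moves": [{"slide": [0.0015, -0.0025, 0.004], "yaw": 0, "gripper": 0}, {"slide": [0.0015, -0.0025, 0.008], "yaw": 0, "gripper": 0}, {"slide": [0.0015, -0.0025, 0.012], "yaw": 0, "gripper": 0}, {"slide": [0.0015, -0.0025, 0.017], "yaw": 0, "gripper": 0}, {"slide": [0.0015, -0.0025, 0.022], "yaw": 0, "gripper": 0}, {"slide": [0.0015, -0.0025, 0.026], "yaw": 0, "gripper": 0}, {"slide": [0.0015, -0.0025, 0.0275], "yaw": 0, "gripper": 0}, {"slide": [0.0015, -0.0025, 0.0275], "yaw": 0, "gripper": 0}]}}

```text
clock: 10.3
eef_pos: [0.4996, 0.0246, 0.045]
tool_rot: [3.139, 0.113, 0.001]
wrist_force: [-0.2, -0.5, 5.4]
width: 0.0
grip_force: 2.6
```

Request:
{"op": "send_rows", "data": {"moves": [{"slide": [0, 0, 0.001], "yaw": 0, "gripper": 0}, {"slide": [0, 0, 0.001], "yaw": 0, "gripper": 0}, {"slide": [0, 0, 0.001], "yaw": 0, "gripper": 0}]}}

```text
clock: 10.6
eef_pos: [0.4997, 0.0246, 0.0449]
tool_rot: [3.139, 0.113, 0.002]
wrist_force: [-2.9, -0.6, 13.9]
width: -0.0004
grip_force: 7.1
```

The tag is on its stop: the force rose to 14 N with no further travel. Retracting.

Request:
{"op": "send_rows", "data": {"moves": [{"slide": [0, 0, -0.01], "yaw": 0, "gripper": 0}, {"slide": [0, 0, -0.03], "yaw": 0, "gripper": 0}, {"slide": [0, 0, -0.07], "yaw": 0, "gripper": 0}, {"slide": [0, 0, -0.11], "yaw": 0, "gripper": 0}, {"slide": [-0.03, 0, -0.15], "yaw": 0, "gripper": 0}, {"slide": [-0.06, 0, -0.15], "yaw": 0, "gripper": 0}, {"slide": [-0.06, 0, -0.15], "yaw": 0, "gripper": 0}, {"slide": [-0.06, 0, -0.15], "yaw": 0, "gripper": 0}]}}

```text
clock: 11.4
eef_pos: [0.4396, 0.0204, 0.1941]
tool_rot: [3.139, 0.113, 0.001]
wrist_force: [0.1, 0.1, 0.3]
width: -0.0002
grip_force: 0.0
```

Run:
```python
from h import *
im=eyes.get_image("side");im2=eyes.get_image("wrist")
s=sensors.observe(); print(s["clock"],s["eef_pos"],s["wrist_force"])
cv2.imwrite("pics/f.png",np.hstack([cv2.resize(im[130:330,140:390,::-1],(400,320)),cv2.resize(im2[:,:,::-1],(400,320))]))
```

```text
11.5 [0.44028365 0.02035715 0.19350637] [0.55125063 0.82123033 0.36005869]
```

View pics/f.png

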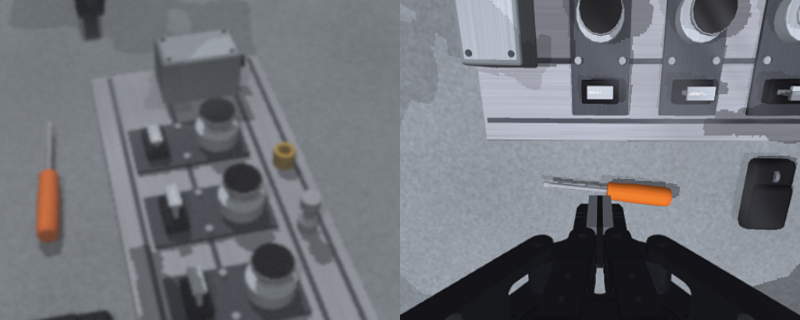

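Tag 1 is down (side view (155,138)), tags 2 and 3 are up, all pads are up, and the loose things are where they were. Handing in.

```bash
python3 -c "
from plant import ticket
print(ticket.close_job())"
```

```text
the job is handed in; nothing more can be done
None
```

I pressed the pads in order 1, 2, 3 and measured about 0.4, 0.9 and 1.8 N/mm, so mount 1 is the softest; its tag is fully down, the other two tags and all pads are up, and the job is handed in (the hand-in returned no verdict).

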